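# Free a part from a locked guard with the lock's recessed release

### The job

The power is off, so the clear guard of the gauging station is still locked over a finished steel block. Take the yellow screwdriver from the wooden tool block, push the red release plunger down at the bottom of the hole in the yellow guard lock until the guard springs open, and hang the screwdriver back in its hole in the tool block. Then lift the steel block out and set it down flat in the grey parts tray without dropping it; leave the glue bottle, the bearing and the steel spacer where they are.

Things in the scene. Friction and masses are not known exactly. Their poses are not given: they have to be found in the camera images.
- screwdriver: yellow-handled screwdriver, 185 mm long, hanging upright, tip down, in the wooden tool block. Its own y axis runs from the tip to the end of the handle, so y points up. In its frame the tip is at y = -92 mm; the round handle, 26 mm thick, runs from y = -8 to +92 mm; the tool's axis lies at x = 0, z = 13 mm. Blade and shank are at most 6 mm wide
- driver_tip (a point): the tip of the screwdriver's blade, on the tool's axis (blade 6 x 4 mm)
- driver_grip (a point): point on the screwdriver's axis in its handle, 147 mm from the tip and 37 mm below the handle's end: a good place to grip from above, the fingers to either side
- tool_stand: light wooden tool block, fixed, 56 x 92 x 100 mm high; origin at the centre of the underside, z up, its long side along y. Two upright blind holes: at y = +24 mm the screwdriver's, at y = -22 mm one with a black felt marker that stands out to 141 mm high and is fixed.
- stand_hole (a point): centre of the screwdriver's hole, 14 mm across and 94 mm deep, in the upper face of the tool block, 100 mm above the bench. The handle's shoulder rests on this face: when hung the tip is about 86 mm below it.
- station: gauging station, fixed: 12 mm dark grey base plate with the part's nest, a clear guard over it and, at its +y side, the yellow guard lock (body 42 x 100 mm, its top 52 mm above the bench). Origin at the underside of the plate below the middle of the nest, z up; the guard's hinge runs along y, 76 mm from the origin on the +x side
- bore_mouth (a point): centre of the mouth of the release hole in the top of the guard lock, 52 mm above the bench, 13 mm across, straight down, in a small square steel plate. It lies 95 mm sideways from the guard's wall.
- release_top (a point): centre of the top face of the red release plunger (10 mm across) inside that hole, 12 mm below the mouth when not pressed; it moves down with the plunger
- release (a joint): travel of the plunger in m: 0 up, 0.006 pressed to its stop; spring from 1.5 N at the start to 5 N at the stop. The lock frees the guard once it is beyond about 0.0045; let go, it springs back.
- guard (a joint): angle of the guard in rad: about 0 shut and locked, 1.75 fully open. Shut, it is a clear box 140 mm (x) by 130 mm (y), its top 85 mm above the bench. Once freed its sprung hinge lifts it open by itself in about 1.2 s, front edge rising, and it stays there, standing up about 175 mm high at the hinge and leaning away over the far side, so that the nest is free from above
- block: milled steel block with bores, 45 x 60 x 32 mm (own x, y, z), about 0.55 kg; origin at the centre of its underside, z up. It stands in the nest, on the 12 mm plate, its 60 mm side along the station's x, with about 3 mm play; grip it across its 45 mm (own x), fingertips 8 mm or more above the plate.
- parts_tray: shallow grey tray with black rubber lining, fixed; 100 x 120 mm outside (own x, y), walls 3 mm thick, rim 18 mm high; origin at the centre of its underside, z up
- tray_floor (a point): centre of the tray's lining, 5 mm above the bench; the free floor is 94 x 114 mm
- thread_lock: bystander: white glue bottle with red cap, 47 mm across, 134 mm high, standing; origin under its centre
- bearing: bystander: ball bearing lying flat, 47 mm across, 14 mm high; origin under its centre
- nest (a point): middle of the nest on the plate's upper face, axes as the station. Front stop at x = -37 mm, 8 mm high; four dowels 6 mm high at x = +-22, y = +-28.5 mm; a probe block from x = 44 to 60 mm, 28 mm high, with two brass probes that reach to x = 33 mm. Beside the middle of the block (y sides) the plate is clear
- spacer: bystander: turned steel spacer, 25 mm across, 50 mm high, standing; origin under its centre

How it is judged:
By the outcome, as a careful person would: the job done as asked, in the order asked, and still so for the second after the job is handed in, with the robot touching nothing.
It also fails if it takes over 64 s, if anything falls off the work surface, if the arm or the gripper's body presses on something with over 40 N, if the wrist force passes 120 N, or if a joint passes its speed limit or range.

### The arm

A 7-joint arm with a two-finger parallel gripper is mounted at the origin on a cart in front of the work surface, level with it; the furniture and walls round the work are solid. World frame = base frame: x ahead of the robot, y to its left, z up, the work surface at z = 0. Lengths are in m, angles in rad, forces in N, time in s.
With the tool pointing down it reaches from about 0.425 to 0.875 m from the base axis. Payload 4.7 kg.
Tool frame: the origin (TCP) lies at the very end of the fingers, on their centre line; the grasp point (between the pads) lies 19 mm behind it; z points along the fingers, y is the line along which they close (so a half turn about z gives the same grasp; the last joint's range is limited). The gripper opens to 87 mm and grips with 3 to 60 N. Pads are 19 mm wide; open, the fingers measure 117 mm over their backs; the gripper's body (75 mm by 190 mm) begins 51 mm behind the grasp point.
Start: joints at [1.226, 0.321, -0.07, 1.45, 0.023, 1.371, -0.057], TCP at [0.228, -0.609, 0.223] pointing down, gripper open.
Joint ranges: [-2.86, 2.86], [-0.3, 2.09], [-1.38, 1.24], [0.06, 2.45], [-1.56, 4.7], [0.09, 2.05], [-2.69, 2.69]. Speed limits (rad/s): [2.57, 2.57, 3.14, 3.14, 3.14, 3.14, 3.14].

### API

Orientations are given as a rotation vector (axis times angle).
In Python, from bench import ctrl, vision gives the robot as it stands.
- The arm moves only by the tool jog_arm, never from a script. Its argument "increments" is a list of rows, each an object of numbers: "tx", "ty", "tz": the shift along the tool's x, y, z in mm; "wx", "wy", "wz": the turn, a rotation vector about the tool's x, y, z in rad; "gripper": the opening, from 0 (shut) to 1 (fully open). In form: [{"tx": .., "ty": .., "tz": .., "wx": .., "wy": .., "wz": .., "gripper": ..}, ...]. A call has exactly 5 rows; each row is the pose to reach, as a shift and turn from the pose commanded when the call began, along the tool's axes at that moment; what a row does not reach only later rows make up. A row lasts 1/12 s, in which the tool goes at most 41.7 mm and 7.16 degrees, less where a joint would pass 70% of its speed; a pose out of reach is approached as far as the arm can. A call with a gripper value outside its range is refused whole. The fingers move at their own pace and stop on an object; "grip_force" is the grip in N (left out, the last holds). Time passes only in rows, so rows that repeat a pose let the fingers close, or fill a call up. It gives the time, the measured TCP pose, the force, the opening and the grip force at its end, in the units of the state.
- ctrl.get_state(): the state, without advancing time (a new reading comes with each control period).
- vision.get_image(name): name is "scene" or "top" or "wrist"; returns a dict with "color" (480x640x3 uint8, blue, green, red), "fx", "fy", "cx", "cy" (pixels), "extrinsics" (4x4, takes a point from world to camera coordinates). Camera axes: x right, y down, z forward; pixel columns grow to the right and rows downward; lengths in m; the calibration is good to about 2 mm. A picture is of the moment at which its call begins. There is no depth.
- ctrl.close_job(): hands the job in; it is judged then, once.
Trained networks look in the newest picture that a camera, given by its name, has taken for a name from the list of things; names that differ only in an ending like _2 or _b are one class to them, and where a whole thing is asked for, a point or a joint stands for the part that bears it (a point fixed in the world has none). Each returns a list of dicts, best first, with "conf" (0 to 1); they miss things now and then, are a little off and sometimes report something else, mostly with a low value. They report only what shows in the picture. A call takes as long as a camera call.
- vision.spot_in(camera, thing): "bbox" ([left, top, right, bottom] in pixels, round what is visible of it).
The state is a dict: "time": time; "joint_positions": joint angles; "qd": joint speeds; "joint_torque": joint torques, N m; "position": TCP position; "tool_rot": TCP orientation; "ft_force": force on the tool from outside, world axes, zero at the start; "torque": the same for the moment, N m; "grip_width": opening from 0.0 (shut) to 1.0 (fully open); "grip_force": force on a finger pad.
Only numpy, scipy, OpenCV 4.12 (cv2) and the standard library are available. Lean on these libraries where they do the work, as an engineer would, in place of code of your own. Each camera call takes 0.05 s, during which the arm holds its last target. There are 200 camera calls.

## Working session

There is one attempt and no reset: what is moved stays moved. The work goes in short steps, Python scripts to look and compute and a tool call to move; the robot and the scene stay as the last step left them, time stands still between calls to the robot, and variables do not carry over. Pictures are saved under pics/ and viewed, at most 12 in all, crops included, and the job is handed in when it is done.

Besides the shell and the picture viewer there is one more tool, called after "Request:" as a command line: name --argument value ..., lists and objects as JSON in quotes. jog_arm: Moves the arm, as the interface text tells. Its arguments: {"type":"object","properties":{"increments":{"type":"array"},"grip_force":{"type":"number"}},"required":["increments"]}

```bash
mkdir -p pics; ls; cat > h.py <<'E'
import numpy as np, cv2
from scipy.spatial.transform import Rotation as R
from bench import ctrl, vision
def shot(n,f=None):
    im=vision.get_image(n)
    if f: cv2.imwrite('pics/'+f,im['color'])
    return im
def ray(im,u,v):
    E=np.array(im['extrinsics']); d=np.array([(u-im['cx'])/im['fx'],(v-im['cy'])/im['fy'],1.])
    Rm=E[:3,:3]; return -Rm.T@E[:3,3], Rm.T@d
def atz(im,u,v,z):
    c,d=ray(im,u,v); return c+d*(z-c[2])/d[2]
def proj(im,p):
    E=np.array(im['extrinsics']); q=E[:3,:3]@np.array(p)+E[:3,3]; return np.array([im['fx']*q[0]/q[2]+im['cx'],im['fy']*q[1]/q[2]+im['cy']])
E
python3 - <<'E'
from h import *
np.set_printoptions(precision=4,suppress=True)
s=ctrl.get_state(); print(s)
for n in ['top','scene']:
    im=shot(n,n+'0.png'); print(n,im['fx'],im['cx'],im['cy'],np.array(im['extrinsics']), ray(im,320,240)[0])
    for t in ['screwdriver','tool_stand','station','bore_mouth','stand_hole','block','parts_tray','thread_lock','bearing','spacer','release','guard']:
        r=vision.spot_in(n,t)
        print(t,[(np.round(x['bbox'],1).tolist(),round(x['conf'],2)) for x in r[:2]])
E
```

```text
pics
{'time': 0.0, 'joint_positions': array([ 1.2261,  0.3218, -0.0701,  1.4517,  0.0226,  1.3708, -0.0569]), 'qd': array([ 0.0013,  0.0012, -0.001 , -0.0012, -0.0015,  0.0005,  0.0008]), 'joint_torque': array([  0.0004, -49.1281,  -0.4035, -31.253 ,  -0.0638,   0.0438,
         0.0002]), 'position': array([ 0.228 , -0.6081,  0.2214]), 'tool_rot': array([-3.0893, -0.5604,  0.0007]), 'ft_force': array([-0.5908, -0.2173,  0.6403]), 'torque': array([-0.0184, -0.0167, -0.0119]), 'grip_force': 0.0, 'grip_width': 1.0012266071062335}
top 492.4367720106351 325.33045058402945 236.5208916083711 [[ 0.0176 -0.9998 -0.0071 -0.3283]
 [-0.9916 -0.0166 -0.1286  0.5591]
 [ 0.1285  0.0093 -0.9917  1.032 ]
 [ 0.      0.      0.      1.    ]] [ 0.4275 -0.3286  1.093 ]
screwdriver [([325.4, 322.1, 340.0, 339.2], 0.71)]
tool_stand [([319.1, 308.2, 364.3, 341.0], 0.7), ([402.3, 282.3, 427.7, 305.9], 0.44)]
station [([229.7, 194.6, 365.5, 274.6], 0.71)]
bore_mouth [([230.6, 195.6, 371.6, 275.2], 0.89)]
stand_hole [([320.8, 310.0, 365.6, 341.8], 0.92), ([289.7, 194.2, 364.5, 274.7], 0.21)]
block [([318.6, 30
[... 496 characters left out ...]
 -0.6614 -0.0035  0.2059]
 [-0.4626  0.5284 -0.7119  0.5124]
 [ 0.4727 -0.5324 -0.7022  0.6646]
 [ 0.      0.      0.      1.    ]] [0.0773 0.2192 0.8322]
screwdriver [([380.7, 247.1, 404.5, 296.7], 0.92)]
tool_stand [([363.5, 257.4, 424.0, 344.5], 0.73)]
station [([221.1, 208.2, 357.6, 361.7], 0.7), ([382.1, 245.7, 402.4, 293.9], 0.18)]
bore_mouth [([218.4, 210.8, 358.8, 363.1], 0.58)]
stand_hole [([364.5, 256.3, 422.8, 342.8], 0.95)]
block []
parts_tray [([260.0, 324.4, 352.4, 407.4], 0.77), ([218.4, 210.3, 356.6, 357.5], 0.71)]
thread_lock [([400.9, 206.0, 425.1, 269.5], 0.71)]
bearing [([361.3, 210.4, 383.0, 233.6], 0.82)]
spacer []
release []
guard [([247.7, 209.2, 351.6, 307.1], 0.75)]
```

View pics/top0.png

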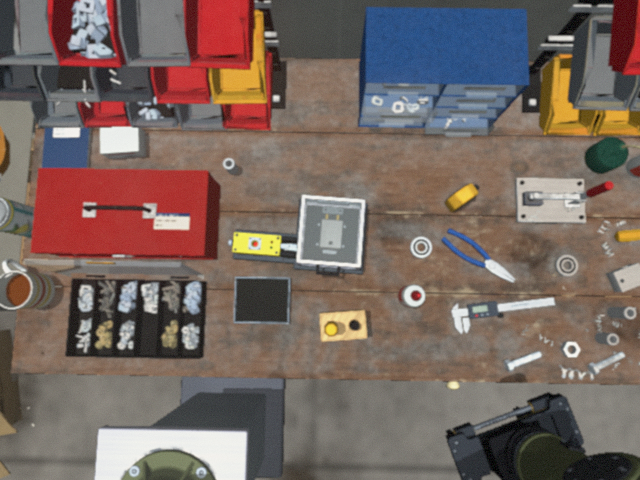

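View pics/scene0.png

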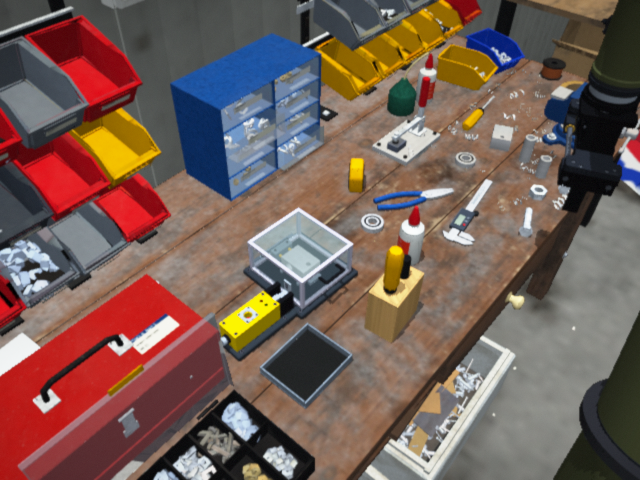

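The top view shows the lock's red hole near (255,243), the guarded block near (332,234), the tray near (262,300), and the tool block near (344,325) with the driver near (332,328). I'll turn these into world positions.

```bash
python3 - <<'E'
from h import *
np.set_printoptions(precision=4,suppress=True)
im=shot('top'); c=im['color']
a=cv2.resize(c[185:345,225:375],None,fx=5,fy=5,interpolation=cv2.INTER_CUBIC)[:, :]
a=cv2.resize(a,(560,597)); cv2.imwrite('pics/crop1.png',a)
for n,u,v,z in [('hole',255,243,.05),('block',332,234,.044),('tray',262.5,300,.018),('stand',344,325,.1),('driver',332.5,329,.192),('marker',354,324,.141),('bottle',413,295,.134),('lockL',232,243,.052),('lockR',281,243,.052)]:
    print(n,atz(im,u,v,z))
E
```

```text
hole [ 0.5462 -0.169   0.05  ]
block [ 0.5692 -0.333   0.044 ]
tray [ 0.4259 -0.1848  0.018 ]
stand [ 0.3796 -0.3595  0.1   ]
driver [ 0.3766 -0.336   0.192 ]
marker [ 0.3838 -0.3772  0.141 ]
bottle [ 0.4407 -0.4909  0.134 ]
lockL [ 0.5452 -0.1202  0.052 ]
lockR [ 0.5469 -0.2247  0.052 ]
```

View pics/crop1.png

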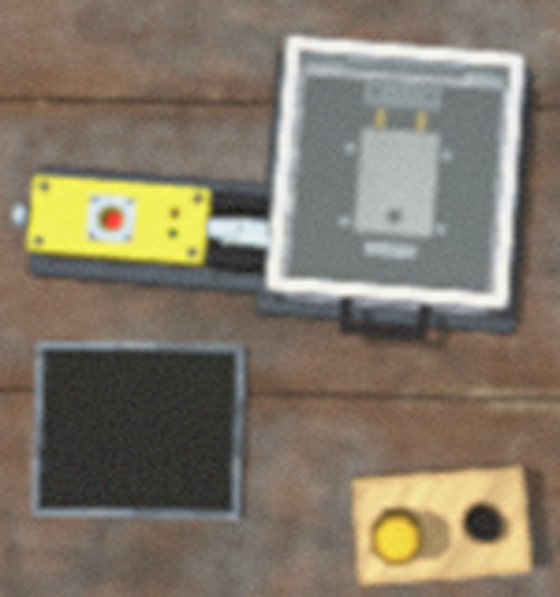

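The crop shows the lock, guard and tray with their yaws, and the driver handle at crop (397,538). I'll work out poses and the first move.

```bash
cat >> h.py <<'E'
def plan(x,y,z,ya,tilt=None):
    """target TCP with tool pointing down, tool y along world angle ya (deg, mod 180): prints tool-frame delta"""
    s=ctrl.get_state(); Rc=R.from_rotvec(s['tool_rot']); best=None
    for k in (0,180):
        a=np.radians(ya+k); Y=np.array([np.cos(a),np.sin(a),0]); Z=np.array([0,0,-1.]); X=np.cross(Y,Z)
        Rt=R.from_matrix(np.c_[X,Y,Z]); w=(Rc.inv()*Rt).as_rotvec()
        print('plan k',k,'t(mm)',np.round(Rc.inv().apply(np.array([x,y,z])-s['position'])*1000,1),'w',np.round(w,4),'n',round(float(np.degrees(np.linalg.norm(w))),1))
    print('t',round(s['time'],2),'pos',np.round(s['position'],4),'ft',np.round(s['ft_force'],1),'grip',round(s['grip_width'],3),round(s['grip_force'],1),'q7',round(float(s['joint_positions'][6]),2))
E
python3 - <<'E'
from h import *
np.set_printoptions(precision=4,suppress=True)
im=shot('top')
def f(p,z): return atz(im,225+p[0]/3.733,185+p[1]/3.733,z)[:2]
def quad(n,ps,z):
    P=np.array([f(p,z) for p in ps]); r=(P[1]-P[0]+P[2]-P[3])/2; u=(P[0]-P[3]+P[1]-P[2])/2
    print(n,'c',P.mean(0),'right len',np.linalg.norm(r),'yaw(x)',np.degrees(np.arctan2(r[1],r[0]))+90,'up len',np.linalg.norm(u),'ang',np.degrees(np.arctan2(u[1],u[0])))
quad('lock',[(35,174),(211,190),(206,265),(26,247)],.052)
quad('block',[(362,128),(440,132),(434,236),(355,229)],.044)
quad('tray',[(38,345),(244,345),(240,517),(34,513)],.018)
quad('stand',[(352,480),(522,465),(530,570),(360,585)],.1)
print('hole',f((112,218),.046),'driver',f((397,538),.199))
w=shot('wrist','w0.png'); s=ctrl.get_state()
c=ray(w,320,240); T=R.from_rotvec(s['tool_rot'])
print('cam in tool',T.inv().apply(c[0]-s['position']),'axis',T.inv().apply(c[1]),w['fx'])
plan(.377,-.336,.27,5)
E
```

```text
lock c [ 0.5447 -0.1736] right len 0.10230328973959195 yaw(x) -4.511680553409548 up len 0.04261302204318086 ang -3.355969776947238
block c [ 0.5702 -0.332 ] right len 0.045309044241993564 yaw(x) -3.083362093503311 up len 0.059683110284681186 ang -2.6818452209081522
tray c [ 0.4257 -0.1842] right len 0.11971805929331325 yaw(x) 0.46387545536840946 up len 0.09787243314538685 ang 0.5890574438509215
stand c [ 0.3784 -0.3578] right len 0.09081372995638046 yaw(x) 5.9966398940765515 up len 0.0551881354628431 ang 5.164827399522359
hole [ 0.5458 -0.1684] driver [ 0.3767 -0.3339]
cam in tool [ 0.0837 -0.0001 -0.1627] axis [-0.2988  0.0006  0.9543] 351.5367116611898
plan k 0 t(mm) [ 235.1 -203.   -47.4] w [ 0.      0.0001 -1.2993] n 74.4
plan k 180 t(mm) [ 235.1 -203.   -47.4] w [ 0.0001 -0.      1.8423] n 105.6
t 1.45 pos [ 0.2282 -0.6086  0.2226] ft [ 0.3 -0.3 -0.2] grip 0.996 0.0 q7 -0.06
```

Request:
jog_arm --increments '[{"tx": 20, "ty": -15, "tz": -20, "wz": -0.1}, {"tx": 48, "ty": -40, "tz": -40, "wz": -0.21}, {"tx": 75, "ty": -65, "tz": -47, "wz": -0.33}, {"tx": 103, "ty": -89, "tz": -47, "wz": -0.45}, {"tx": 130, "ty": -113, "tz": -47, "wz": -0.57}]'

```text
validation failed for argument at $.in...
```

```bash
python3 -c "
from h import *
plan(.377,-.334,.27,5.5)"
```

```text
plan k 0 t(mm) [ 235.8 -204.9  -47.4] w [ 0.000e+00  1.000e-04 -1.308e+00] n 74.9
plan k 180 t(mm) [ 235.8 -204.9  -47.4] w [ 1.0000e-04 -0.0000e+00  1.8336e+00] n 105.1
t 1.45 pos [ 0.2282 -0.6086  0.2226] ft [ 0.3 -0.3 -0.2] grip 0.996 0.0 q7 -0.06
```

The call was refused, probably because each row needs every field, so I'll fill them all in.

Request:
jog_arm --increments '[{"tx": 20, "ty": -15, "tz": -20, "wx": 0, "wy": 0, "wz": -0.1, "gripper": 1}, {"tx": 48, "ty": -40, "tz": -40, "wx": 0, "wy": 0, "wz": -0.21, "gripper": 1}, {"tx": 75, "ty": -65, "tz": -47, "wx": 0, "wy": 0, "wz": -0.33, "gripper": 1}, {"tx": 103, "ty": -89, "tz": -47, "wx": 0, "wy": 0, "wz": -0.45, "gripper": 1}, {"tx": 130, "ty": -113, "tz": -47, "wx": 0, "wy": 0, "wz": -0.57, "gripper": 1}]'

```text
time: 1.87
position: [0.3113, -0.4559, 0.2707]
tool_rot: [2.803, 1.414, 0.0]
ft_force: [0.9, 0.4, 0.8]
grip_width: 1.001
grip_force: 0.0
```

```bash
python3 -c "
from h import *
plan(.377,-.334,.27,5.5)"
```

```text
plan k 0 t(mm) [137.  -19.6   0.5] w [ 0.0017  0.0015 -0.732 ] n 41.9
plan k 180 t(mm) [137.  -19.6   0.5] w [ 1.9000e-03 -2.1000e-03  2.4095e+00] n 138.1
t 1.87 pos [ 0.3113 -0.4559  0.2707] ft [0.9 0.4 0.8] grip 1.001 0.0 q7 0.27
```

Request:
jog_arm --increments '[{"tx": 30, "ty": -4, "tz": 0, "wx": 0, "wy": 0, "wz": -0.12, "gripper": 1}, {"tx": 60, "ty": -8, "tz": 0, "wx": 0, "wy": 0, "wz": -0.24, "gripper": 1}, {"tx": 90, "ty": -13, "tz": 0, "wx": 0, "wy": 0, "wz": -0.36, "gripper": 1}, {"tx": 117, "ty": -17, "tz": 0, "wx": 0, "wy": 0, "wz": -0.48, "gripper": 1}, {"tx": 137, "ty": -20, "tz": 0, "wx": 0, "wy": 0, "wz": -0.6, "gripper": 1}]'

```text
time: 2.28
position: [0.3777, -0.3328, 0.2699]
tool_rot: [2.258, 2.184, 0.001]
ft_force: [0.5, -0.9, 0.8]
grip_width: 1.005
grip_force: 0.0
```

Request:
jog_arm --increments '[{"tx": 0, "ty": 0, "tz": 0, "wx": 0, "wy": 0, "wz": -0.1, "gripper": 1}, {"tx": 0, "ty": 0, "tz": 0, "wx": 0, "wy": 0, "wz": -0.13, "gripper": 1}, {"tx": 0, "ty": 0, "tz": 0, "wx": 0, "wy": 0, "wz": -0.13, "gripper": 1}, {"tx": 0, "ty": 0, "tz": 0, "wx": 0, "wy": 0, "wz": -0.13, "gripper": 1}, {"tx": 0, "ty": 0, "tz": 0, "wx": 0, "wy": 0, "wz": -0.13, "gripper": 1}]'

```text
time: 2.7
position: [0.3761, -0.3357, 0.2696]
tool_rot: [2.123, 2.315, -0.0]
ft_force: [0.2, 0.1, -0.3]
grip_width: 1.0
grip_force: 0.0
```

```bash
python3 -c "
from h import *
im=shot('wrist','w1.png')
for t in ['screwdriver','tool_stand']: print(t,[(np.round(x['bbox'],1).tolist(),round(x['conf'],2)) for x in vision.spot_in('wrist',t)[:2]])
print('expect driver top',proj(im,[.377,-.334,.199]),'hole',proj(im,[.376,-.334,.1]))
plan(.3765,-.334,.142,5.5)"
```

```text
screwdriver [([305.6, 207.6, 339.7, 262.3], 0.59)]
tool_stand [([292.6, 180.2, 355.3, 288.3], 0.75), ([330.7, 0.0, 440.3, 127.5], 0.23)]
expect driver top [320.79652537 251.48271753] hole [319.48821304 217.63477344]
plan k 0 t(mm) [  1.7   0.5 127.5] w [-0.     -0.0001 -0.009 ] n 0.5
plan k 180 t(mm) [  1.7   0.5 127.5] w [-1.0000e-04  1.0000e-04  3.1326e+00] n 179.5
t 2.85 pos [ 0.3761 -0.3357  0.2695] ft [ 0.9 -0.  -0.3] grip 0.996 0.0 q7 0.76
```

View pics/w1.png

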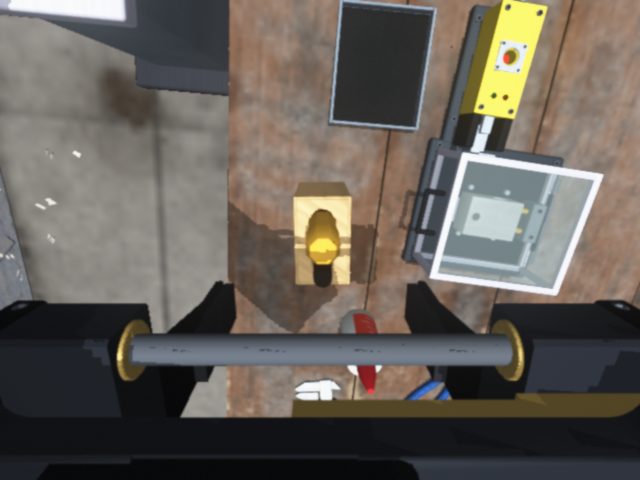

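The wrist view shows the handle end at about (323,249), within 2 px of prediction, and the red hole at (511,57). I'll descend and grip.

Request:
jog_arm --increments '[{"tx": 2, "ty": 1.3, "tz": 30, "wx": 0, "wy": 0, "wz": -0.009, "gripper": 1}, {"tx": 2, "ty": 1.3, "tz": 65, "wx": 0, "wy": 0, "wz": -0.009, "gripper": 1}, {"tx": 2, "ty": 1.3, "tz": 100, "wx": 0, "wy": 0, "wz": -0.009, "gripper": 1}, {"tx": 2, "ty": 1.3, "tz": 122, "wx": 0, "wy": 0, "wz": -0.009, "gripper": 1}, {"tx": 2, "ty": 1.3, "tz": 127, "wx": 0, "wy": 0, "wz": -0.009, "gripper": 1}]'

```text
time: 3.27
position: [0.3749, -0.3315, 0.1382]
tool_rot: [-2.107, -2.32, -0.0]
ft_force: [0.2, -0.1, -0.0]
grip_width: 0.998
grip_force: 0.0
```

Request:
jog_arm --increments '[{"tx": 0, "ty": 0, "tz": 0, "wx": 0, "wy": 0, "wz": 0, "gripper": 0.5}, {"tx": 0, "ty": 0, "tz": 0, "wx": 0, "wy": 0, "wz": 0, "gripper": 0.2}, {"tx": 0, "ty": 0, "tz": 0, "wx": 0, "wy": 0, "wz": 0, "gripper": 0.2}, {"tx": 0, "ty": 0, "tz": 0, "wx": 0, "wy": 0, "wz": 0, "gripper": 0.2}, {"tx": 0, "ty": 0, "tz": 0, "wx": 0, "wy": 0, "wz": 0, "gripper": 0.2}]' --grip_force 35

```text
time: 3.68
position: [0.3782, -0.334, 0.1441]
tool_rot: [2.109, 2.324, -0.0]
ft_force: [0.6, 0.2, 0.4]
grip_width: 0.706
grip_force: 0.0
```

```bash
python3 -c "
from h import *
im=shot('wrist')
plan(.3775,-.3335,.142,5.5)"
```

```text
plan k 0 t(mm) [ 0.5 -0.5  1.8] w [0.0013 0.0018 0.001 ] n 0.1
plan k 180 t(mm) [ 0.5 -0.5  1.8] w [-2.9000e-03  2.0000e-03 -3.1406e+00] n 179.9
t 3.73 pos [ 0.378  -0.3339  0.1438] ft [ 0.4 -0.4 -0. ] grip 0.66 0.0 q7 0.74
```

Request:
jog_arm --increments '[{"tx": 0, "ty": 0, "tz": 1.5, "wx": 0, "wy": 0, "wz": 0, "gripper": 0.2}, {"tx": 0, "ty": 0, "tz": 1.5, "wx": 0, "wy": 0, "wz": 0, "gripper": 0.1}, {"tx": 0, "ty": 0, "tz": 1.5, "wx": 0, "wy": 0, "wz": 0, "gripper": 0}, {"tx": 0, "ty": 0, "tz": 1.5, "wx": 0, "wy": 0, "wz": 0, "gripper": 0}, {"tx": 0, "ty": 0, "tz": 1.5, "wx": 0, "wy": 0, "wz": 0, "gripper": 0}]'

```text
time: 4.15
position: [0.3774, -0.3334, 0.1411]
tool_rot: [2.111, 2.326, -0.0]
ft_force: [0.7, -0.4, 0.2]
grip_width: 0.291
grip_force: 35.0
```

Request:
jog_arm --increments '[{"tx": 0, "ty": 0, "tz": 0, "wx": 0, "wy": 0, "wz": 0, "gripper": 0}, {"tx": 0, "ty": 0, "tz": 0, "wx": 0, "wy": 0, "wz": 0, "gripper": 0}, {"tx": 0, "ty": 0, "tz": 0, "wx": 0, "wy": 0, "wz": 0, "gripper": 0}, {"tx": 0, "ty": 0, "tz": 0, "wx": 0, "wy": 0, "wz": 0, "gripper": 0}, {"tx": 0, "ty": 0, "tz": 0, "wx": 0, "wy": 0, "wz": 0, "gripper": 0}]'

```text
time: 4.57
position: [0.3774, -0.3334, 0.1411]
tool_rot: [2.111, 2.327, -0.0]
ft_force: [0.4, -0.1, 0.6]
grip_width: 0.287
grip_force: 35.0
```

```bash
python3 -c "
from h import *
plan(.378,-.334,.142,5.5)"
```

```text
plan k 0 t(mm) [-0.7  0.5 -0.9] w [0.     0.0001 0.001 ] n 0.1
plan k 180 t(mm) [-0.7  0.5 -0.9] w [-1.0000e-04  0.0000e+00 -3.1406e+00] n 179.9
t 4.57 pos [ 0.3774 -0.3334  0.1411] ft [ 0.4 -0.1  0.6] grip 0.287 35.0 q7 0.74
```

Request:
jog_arm --increments '[{"tx": 0, "ty": 0, "tz": -10, "wx": 0, "wy": 0, "wz": 0, "gripper": 0}, {"tx": 0, "ty": 0, "tz": -32, "wx": 0, "wy": 0, "wz": 0, "gripper": 0}, {"tx": 0, "ty": 0, "tz": -62, "wx": 0, "wy": 0, "wz": 0, "gripper": 0}, {"tx": 0, "ty": 0, "tz": -92, "wx": 0, "wy": 0, "wz": 0, "gripper": 0}, {"tx": 0, "ty": 0, "tz": -115, "wx": 0, "wy": 0, "wz": 0, "gripper": 0}]'

```text
time: 4.98
position: [0.3777, -0.3335, 0.2591]
tool_rot: [2.109, 2.325, -0.0]
ft_force: [-0.1, -0.9, -0.6]
grip_width: 0.291
grip_force: 35.0
```

```bash
python3 -c "
from h import *
plan(.546,-.17,.25,-3.5)"
```

```text
plan k 0 t(mm) [146.5 183.3   9.1] w [0.0014 0.0017 0.1582] n 9.1
plan k 180 t(mm) [146.5 183.3   9.1] w [-2.5000e-03  2.2000e-03 -2.9834e+00] n 170.9
t 4.98 pos [ 0.3777 -0.3335  0.2591] ft [-0.1 -0.9 -0.6] grip 0.291 35.0 q7 0.77
```

Request:
jog_arm --increments '[{"tx": 18, "ty": 22, "tz": 0, "wx": 0, "wy": 0, "wz": 0.03, "gripper": 0}, {"tx": 42, "ty": 53, "tz": 0, "wx": 0, "wy": 0, "wz": 0.06, "gripper": 0}, {"tx": 66, "ty": 83, "tz": 0, "wx": 0, "wy": 0, "wz": 0.1, "gripper": 0}, {"tx": 90, "ty": 113, "tz": 3, "wx": 0, "wy": 0, "wz": 0.13, "gripper": 0}, {"tx": 114, "ty": 143, "tz": 6, "wx": 0, "wy": 0, "wz": 0.158, "gripper": 0}]'

```text
time: 5.4
position: [0.5097, -0.2049, 0.2511]
tool_rot: [2.29, 2.149, 0.0]
ft_force: [0.8, -1.8, -0.9]
grip_width: 0.291
grip_force: 35.0
```

```bash
python3 -c "
from h import *
plan(.546,-.17,.25,-3.5)"
```

```text
plan k 0 t(mm) [37.2 34.   1.1] w [ 0.0011  0.001  -0.0022] n 0.2
plan k 180 t(mm) [37.2 34.   1.1] w [ 1.5000e-03 -1.8000e-03  3.1394e+00] n 179.9
t 5.4 pos [ 0.5097 -0.2049  0.2511] ft [ 0.8 -1.8 -0.9] grip 0.291 35.0 q7 0.22
```

Request:
jog_arm --increments '[{"tx": 18, "ty": 17, "tz": 1, "wx": 0, "wy": 0, "wz": 0, "gripper": 0}, {"tx": 33, "ty": 30, "tz": 1, "wx": 0, "wy": 0, "wz": 0, "gripper": 0}, {"tx": 37, "ty": 34, "tz": 1, "wx": 0, "wy": 0, "wz": 0, "gripper": 0}, {"tx": 37, "ty": 34, "tz": 1, "wx": 0, "wy": 0, "wz": 0, "gripper": 0}, {"tx": 37, "ty": 34, "tz": 1, "wx": 0, "wy": 0, "wz": 0, "gripper": 0}]'

```text
time: 5.82
position: [0.5442, -0.1724, 0.2492]
tool_rot: [2.289, 2.152, -0.002]
ft_force: [-0.7, -1.0, -0.4]
grip_width: 0.29
grip_force: 35.0
```

```bash
python3 -c "
from h import *
im=shot('wrist','w2.png'); im2=shot('scene','s2.png'); s=ctrl.get_state(); p=s['position']
print('wrist: expect tip',proj(im,[p[0],p[1],p[2]-.127]),'hole',proj(im,[.5458,-.1684,.052]))
print('scene: expect tip',proj(im2,[p[0],p[1],p[2]-.127]),'hole',proj(im2,[.5458,-.1684,.052]))
a=cv2.resize(im['color'][100:300,220:420],(600,600),interpolation=cv2.INTER_CUBIC)
b=cv2.resize(im2['color'][220:380,200:320],None,fx=5,fy=5,interpolation=cv2.INTER_CUBIC); b=cv2.resize(b,(200*2,533))
cv2.imwrite('pics/w2c.png',a);cv2.imwrite('pics/s2c.png',b)
plan(.546,-.17,.25,-3.5)"
```

```text
wrist: expect tip [319.14873586 232.53477758] hole [320.97225543 209.01871405]
scene: expect tip [248.06617084 288.27371039] hole [248.02981716 316.32632918]
plan k 0 t(mm) [ 3.5  2.  -0.9] w [-0.0007  0.0013 -0.0029] n 0.2
plan k 180 t(mm) [ 3.5  2.  -0.9] w [2.0000e-03 1.0000e-03 3.1387e+00] n 179.8
t 5.92 pos [ 0.5438 -0.1734  0.2491] ft [-0.9  0.6 -0.3] grip 0.289 35.0 q7 0.12
```

View pics/w2.png

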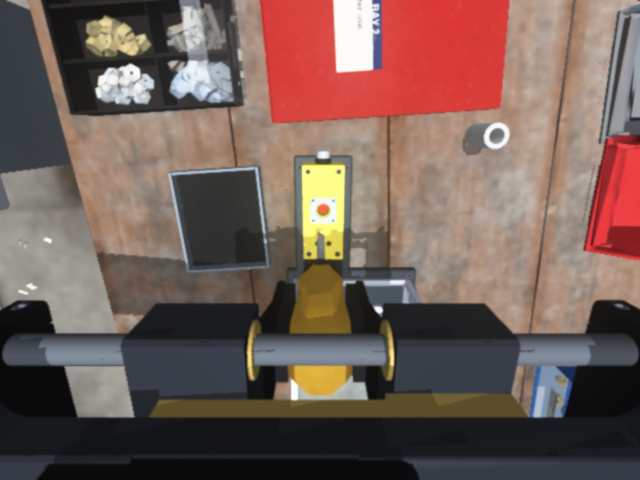

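View pics/w2c.png

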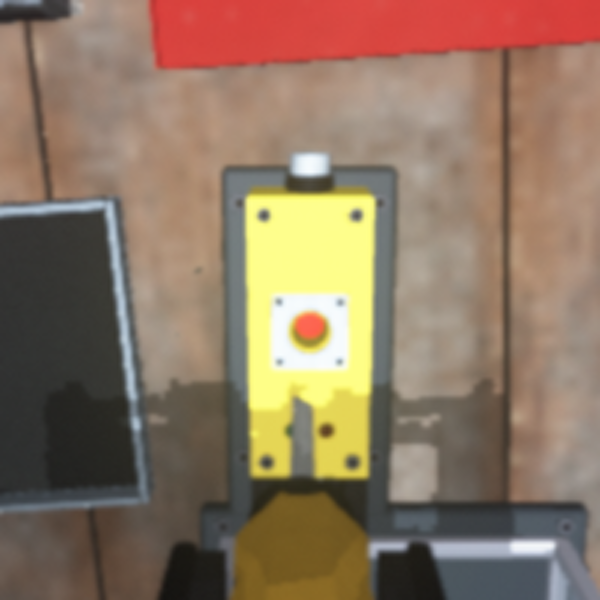

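```bash
python3 - <<'E'
from h import *
def refine(im,u,v,r,z):
    c=im['color'][int(v)-r:int(v)+r+1,int(u)-r:int(u)+r+1]; h=cv2.cvtColor(c,cv2.COLOR_BGR2HSV)
    yel=(h[...,0]>20)&(h[...,0]<36)&(h[...,1]>120)
    m=(~yel)
    ys,xs=np.nonzero(m); q=(int(u)-r+xs.mean(),int(v)-r+ys.mean()); print('plate',q,m.sum(),atz(im,*q,z))
    rd=((h[...,0]<9)|(h[...,0]>172))&(h[...,1]>130); ys,xs=np.nonzero(rd); q=(int(u)-r+xs.mean(),int(v)-r+ys.mean()); print('red',q,rd.sum(),atz(im,*q,.04))
for n,u,v,r in [('wrist',323,210,16),('top',255,243,8)]: refine(shot(n),u,v,r,.053)
plan(.546,-.17,.25,-3.5)
E
```

```text
plate (np.float64(323.0721951219512), np.float64(209.73268292682926)) 1025 [ 0.54757901 -0.17006619  0.053     ]
red (np.float64(323.25), np.float64(207.0)) 48 [ 0.54788423 -0.16998875  0.04      ]
plate (np.float64(253.50480769230768), np.float64(243.29807692307693)) 208 [ 0.54519267 -0.16626315  0.053     ]
red (np.float64(254.5), np.float64(243.5)) 20 [ 0.54626193 -0.16639624  0.04      ]
plan k 0 t(mm) [ 3.1  1.9 -0.8] w [-0.0003  0.001  -0.0027] n 0.2
plan k 180 t(mm) [ 3.1  1.9 -0.8] w [1.6000e-03 4.0000e-04 3.1388e+00] n 179.8
t 6.02 pos [ 0.5439 -0.173   0.2492] ft [ 0.4 -0.3 -0.8] grip 0.287 35.0 q7 0.12
```

The crop shows the steel plate centred at (323.4,210.5) and the blade tip at (320.3,232.7). I'll correct by about +2.8 mm in x and +3.3 mm in y, come down to 10 mm above the mouth, and check again.

Request:
jog_arm --increments '[{"tx": 1.5, "ty": 1.5, "tz": 15, "wx": 0, "wy": 0, "wz": 0, "gripper": 0}, {"tx": 3.5, "ty": 2.6, "tz": 40, "wx": 0, "wy": 0, "wz": 0, "gripper": 0}, {"tx": 3.5, "ty": 2.6, "tz": 58, "wx": 0, "wy": 0, "wz": 0, "gripper": 0}, {"tx": 3.5, "ty": 2.6, "tz": 60, "wx": 0, "wy": 0, "wz": 0, "gripper": 0}, {"tx": 3.5, "ty": 2.6, "tz": 60, "wx": 0, "wy": 0, "wz": 0, "gripper": 0}]'

```text
time: 6.43
position: [0.5464, -0.1686, 0.1882]
tool_rot: [-2.288, -2.15, 0.002]
ft_force: [-0.5, -0.6, -0.1]
grip_width: 0.288
grip_force: 35.0
```

```bash
python3 - <<'E'
from h import *
im=shot('wrist'); im2=shot('scene'); s=ctrl.get_state(); p=s['position']
t=[p[0],p[1],p[2]-.127]; q=proj(im,t); q2=proj(im2,t); print(q,q2)
def crop(im,q,r,W=400):
    u,v=np.round(q).astype(int); return cv2.resize(im['color'][v-r:v+r,u-r:u+r],(W,W),interpolation=cv2.INTER_CUBIC),(u-r,v-r,W/2/r)
a,ia=crop(im,q,40); b,ib=crop(im2,q2,25); print(ia,ib); cv2.imwrite('pics/c3.png',np.hstack([a,b]))
plan(.547,-.17,.189,-3.5)
E
```

```text
[321.73916185 232.19431071] [246.67909649 311.36265301]
(np.int64(282), np.int64(192), 5.0) (np.int64(222), np.int64(286), 8.0)
plan k 0 t(mm) [-1.4 -1.   1.3] w [ 0.0016  0.0007 -0.0009] n 0.1
plan k 180 t(mm) [-1.4 -1.   1.3] w [ 1.2000e-03 -2.5000e-03  3.1407e+00] n 179.9
t 6.53 pos [ 0.5481 -0.1686  0.1903] ft [ 0.2 -0.1 -0.2] grip 0.287 35.0 q7 0.1
```

View pics/c3.png

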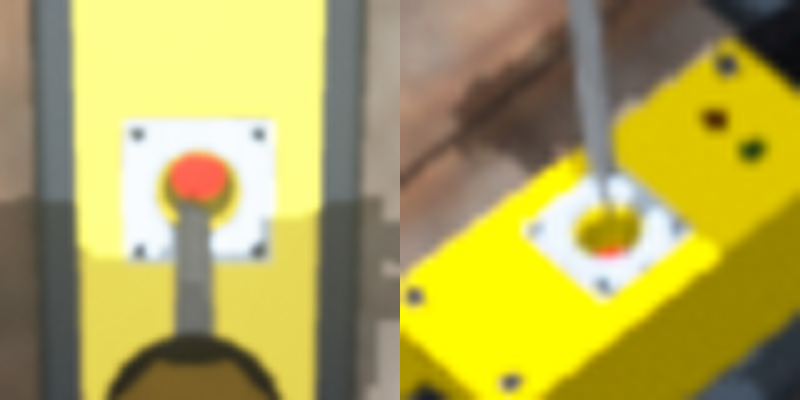

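The left half shows the tip at wrist px (321,232.6) and the hole centre at (321.6,229.6). The right half shows the tip at scene px (248.5,311.9) and the hole at (248,314.6).

```bash
python3 - <<'E'
from h import *
np.set_printoptions(precision=4,suppress=True)
s=ctrl.get_state(); z=s['position'][2]-.127; print(s['position'],s['qd'].round(3))
for n,t,h in [('wrist',(321,232.6),(321.6,229.6)),('scene',(248.5,311.9),(248,314.6))]:
    im=shot(n); a=atz(im,*t,z); b=atz(im,*h,.052); print(n,a,b,b-a)
s=ctrl.get_state();print(s['position'])
E
```

```text
[ 0.5481 -0.1686  0.1903] [-0.002 -0.008 -0.006 -0.014 -0.001 -0.003 -0.002]
wrist [ 0.5496 -0.1697  0.0633] [ 0.5502 -0.1703  0.052 ] [ 0.0006 -0.0006 -0.0113]
scene [ 0.545  -0.1698  0.0633] [ 0.5484 -0.1709  0.052 ] [ 0.0034 -0.0011 -0.0113]
[ 0.5485 -0.1684  0.1907]
```

Request:
jog_arm --increments '[{"tx": -0.7, "ty": 1.5, "tz": 3, "wx": 0, "wy": 0, "wz": 0, "gripper": 0}, {"tx": -0.7, "ty": 1.5, "tz": 7, "wx": 0, "wy": 0, "wz": 0, "gripper": 0}, {"tx": -0.7, "ty": 1.5, "tz": 11, "wx": 0, "wy": 0, "wz": 0, "gripper": 0}, {"tx": -0.7, "ty": 1.5, "tz": 15, "wx": 0, "wy": 0, "wz": 0, "gripper": 0}, {"tx": -0.7, "ty": 1.5, "tz": 18, "wx": 0, "wy": 0, "wz": 0, "gripper": 0}]'

```text
time: 7.05
position: [0.5489, -0.1685, 0.1703]
tool_rot: [-2.287, -2.152, 0.001]
ft_force: [-0.3, -0.4, -1.6]
grip_width: 0.291
grip_force: 35.0
```

```bash
python3 - <<'E'
from h import *
plan(.549,-.17,.161,-3.5)
E
```

```text
plan k 0 t(mm) [-1.5  0.2  9.3] w [-0.0008 -0.0002  0.0002] n 0.1
plan k 180 t(mm) [-1.5  0.2  9.3] w [ 3.0000e-04 -1.3000e-03 -3.1413e+00] n 180.0
t 7.05 pos [ 0.5489 -0.1685  0.1703] ft [-0.3 -0.4 -1.6] grip 0.291 35.0 q7 0.09
```

No contact force with the tip below the mouth, so it is in the hole. I'll press.

Request:
jog_arm --increments '[{"tx": 0, "ty": 0, "tz": 3, "wx": 0, "wy": 0, "wz": 0, "gripper": 0}, {"tx": 0, "ty": 0, "tz": 6, "wx": 0, "wy": 0, "wz": 0, "gripper": 0}, {"tx": 0, "ty": 0, "tz": 8.5, "wx": 0, "wy": 0, "wz": 0, "gripper": 0}, {"tx": 0, "ty": 0, "tz": 8.5, "wx": 0, "wy": 0, "wz": 0, "gripper": 0}, {"tx": 0, "ty": 0, "tz": 8.5, "wx": 0, "wy": 0, "wz": 0, "gripper": 0}]'

```text
time: 7.47
position: [0.5491, -0.1686, 0.1629]
tool_rot: [2.288, 2.153, -0.0]
ft_force: [-1.5, 0.6, 4.6]
grip_width: 0.292
grip_force: 35.0
```

```bash
python3 - <<'E'
from h import *
plan(.549,-.17,.161,-3.5)
im=shot('scene'); cv2.imwrite('pics/s4.png',im['color'][190:340,200:400])
print([(np.round(x['bbox'],1).tolist(),round(x['conf'],2)) for x in vision.spot_in('scene','guard')[:2]])
E
```

```text
plan k 0 t(mm) [-1.4 -0.   1.9] w [-0.0001  0.0002  0.0001] n 0.0
plan k 180 t(mm) [-1.4 -0.   1.9] w [-3.0000e-04 -1.0000e-04 -3.1415e+00] n 180.0
t 7.47 pos [ 0.5491 -0.1686  0.1629] ft [-1.5  0.6  4.6] grip 0.292 35.0 q7 0.09
[([268.5, 208.1, 350.9, 297.6], 0.89), ([219.5, 206.8, 357.9, 360.8], 0.46)]
```

Request:
jog_arm --increments '[{"tx": 0, "ty": 0, "tz": 1, "wx": 0, "wy": 0, "wz": 0, "gripper": 0}, {"tx": 0, "ty": 0, "tz": 2, "wx": 0, "wy": 0, "wz": 0, "gripper": 0}, {"tx": 0, "ty": 0, "tz": 2, "wx": 0, "wy": 0, "wz": 0, "gripper": 0}, {"tx": 0, "ty": 0, "tz": 2, "wx": 0, "wy": 0, "wz": 0, "gripper": 0}, {"tx": 0, "ty": 0, "tz": 2, "wx": 0, "wy": 0, "wz": 0, "gripper": 0}]'

```text
time: 7.98
position: [0.5494, -0.1687, 0.1619]
tool_rot: [2.287, 2.152, -0.0]
ft_force: [-3.9, 1.1, 9.0]
grip_width: 0.293
grip_force: 35.0
```

```bash
python3 - <<'E'
from h import *
plan(.549,-.17,.161,-3.5)
im=shot('scene'); cv2.imwrite('pics/s4.png',im['color'][150:380,180:420])
print([(np.round(x['bbox'],1).tolist(),round(x['conf'],2)) for x in vision.spot_in('scene','guard')[:2]])
E
```

```text
plan k 0 t(mm) [-1.3 -0.3  0.9] w [0.0007 0.0007 0.0001] n 0.1
plan k 180 t(mm) [-1.3 -0.3  0.9] w [-1.1000e-03  1.1000e-03 -3.1415e+00] n 180.0
t 7.98 pos [ 0.5494 -0.1687  0.1619] ft [-3.9  1.1  9. ] grip 0.293 35.0 q7 0.09
[([268.3, 179.5, 326.7, 233.1], 0.89), ([220.4, 176.8, 360.6, 362.9], 0.74)]
```

View pics/s4.png

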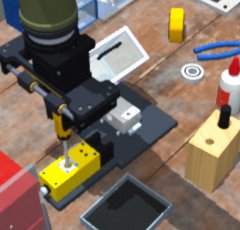

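The view shows the guard swung open at crop (125,55), with the block exposed in the nest. I'll withdraw straight up.

Request:
jog_arm --increments '[{"tx": 0, "ty": 0, "tz": -8, "wx": 0, "wy": 0, "wz": 0, "gripper": 0}, {"tx": 0, "ty": 0, "tz": -25, "wx": 0, "wy": 0, "wz": 0, "gripper": 0}, {"tx": 0, "ty": 0, "tz": -50, "wx": 0, "wy": 0, "wz": 0, "gripper": 0}, {"tx": 0, "ty": 0, "tz": -80, "wx": 0, "wy": 0, "wz": 0, "gripper": 0}, {"tx": 0, "ty": 0, "tz": -100, "wx": 0, "wy": 0, "wz": 0, "gripper": 0}]'

```text
time: 8.5
position: [0.5499, -0.1688, 0.2627]
tool_rot: [2.287, 2.151, 0.002]
ft_force: [0.4, -0.8, 0.1]
grip_width: 0.289
grip_force: 35.0
```

```bash
python3 - <<'E'
from h import *
plan(.3774,-.3334,.262,5.5)
E
```

```text
plan k 0 t(mm) [-174.8 -162.2    0.4] w [ 0.0024  0.0007 -0.1569] n 9.0
plan k 180 t(mm) [-174.8 -162.2    0.4] w [ 1.1000e-03 -3.5000e-03  2.9847e+00] n 171.0
t 8.5 pos [ 0.5499 -0.1688  0.2627] ft [ 0.4 -0.8  0.1] grip 0.289 35.0 q7 0.12
```

Request:
jog_arm --increments '[{"tx": -18, "ty": -17, "tz": 0, "wx": 0, "wy": 0, "wz": -0.03, "gripper": 0}, {"tx": -43, "ty": -40, "tz": 0, "wx": 0, "wy": 0, "wz": -0.06, "gripper": 0}, {"tx": -70, "ty": -65, "tz": 0, "wx": 0, "wy": 0, "wz": -0.09, "gripper": 0}, {"tx": -98, "ty": -91, "tz": 0, "wx": 0, "wy": 0, "wz": -0.12, "gripper": 0}, {"tx": -125, "ty": -116, "tz": 0, "wx": 0, "wy": 0, "wz": -0.157, "gripper": 0}]'

```text
time: 8.92
position: [0.4244, -0.2875, 0.2603]
tool_rot: [2.11, 2.327, -0.0]
ft_force: [-0.3, -0.6, 0.0]
grip_width: 0.286
grip_force: 35.0
```

```bash
python3 - <<'E'
from h import *
plan(.3774,-.3334,.262,5.5)
E
```

```text
plan k 0 t(mm) [-41.1 -51.2  -1.7] w [0.0004 0.0006 0.0019] n 0.1
plan k 180 t(mm) [-41.1 -51.2  -1.7] w [-9.0000e-04  6.0000e-04 -3.1397e+00] n 179.9
t 8.92 pos [ 0.4244 -0.2875  0.2603] ft [-0.3 -0.6  0. ] grip 0.286 35.0 q7 0.63
```

Request:
jog_arm --increments '[{"tx": -18, "ty": -22, "tz": 0, "wx": 0, "wy": 0, "wz": 0, "gripper": 0}, {"tx": -34, "ty": -42, "tz": -1, "wx": 0, "wy": 0, "wz": 0, "gripper": 0}, {"tx": -41, "ty": -51, "tz": -1, "wx": 0, "wy": 0, "wz": 0, "gripper": 0}, {"tx": -41, "ty": -51, "tz": -1, "wx": 0, "wy": 0, "wz": 0, "gripper": 0}, {"tx": -41, "ty": -51, "tz": -1, "wx": 0, "wy": 0, "wz": 0, "gripper": 0}]'

```text
time: 9.33
position: [0.3797, -0.3313, 0.2614]
tool_rot: [2.112, 2.325, 0.002]
ft_force: [-0.0, 1.0, -0.2]
grip_width: 0.291
grip_force: 35.0
```

Request:
jog_arm --increments '[{"tx": 0, "ty": 0, "tz": 0, "wx": 0, "wy": 0, "wz": 0, "gripper": 0}, {"tx": 0, "ty": 0, "tz": 0, "wx": 0, "wy": 0, "wz": 0, "gripper": 0}, {"tx": 0, "ty": 0, "tz": 0, "wx": 0, "wy": 0, "wz": 0, "gripper": 0}, {"tx": 0, "ty": 0, "tz": 0, "wx": 0, "wy": 0, "wz": 0, "gripper": 0}, {"tx": 0, "ty": 0, "tz": 0, "wx": 0, "wy": 0, "wz": 0, "gripper": 0}]'

```text
time: 9.75
position: [0.3795, -0.3315, 0.2615]
tool_rot: [2.111, 2.327, 0.0]
ft_force: [-0.3, 0.3, -1.4]
grip_width: 0.286
grip_force: 35.0
```

```bash
python3 - <<'E'
from h import *
im=shot('wrist'); im2=shot('scene'); s=ctrl.get_state(); p=s['position']
t=[p[0],p[1],p[2]-.127]; q=proj(im,t); q2=proj(im2,t); print(q,q2,'hole',proj(im,[.3765,-.334,.1]),proj(im2,[.3765,-.334,.1]))
def crop(im,q,r,W=400):
    u,v=np.round(q).astype(int); return cv2.resize(im['color'][v-r:v+r,u-r:u+r],(W,W),interpolation=cv2.INTER_CUBIC),(u-r,v-r,W/2/r)
a,ia=crop(im,q,40); b,ib=crop(im2,q2,40); print(ia,ib); cv2.imwrite('pics/c5.png',np.hstack([a,b]))
plan(.3774,-.3334,.262,5.5)
E
```

```text
[319.05667764 231.78776536] [390.26970722 278.15770244] hole [316.0970712  223.68818335] [390.23376429 292.10326012]
(np.int64(279), np.int64(192), 5.0) (np.int64(350), np.int64(238), 5.0)
plan k 0 t(mm) [-1.4 -1.9 -0.5] w [0.     0.     0.0007] n 0.0
plan k 180 t(mm) [-1.4 -1.9 -0.5] w [-0.      0.     -3.1409] n 180.0
t 9.85 pos [ 0.3792 -0.3318  0.2615] ft [ 0.3 -0.3 -1. ] grip 0.29 35.0 q7 0.76
```

View pics/c5.png

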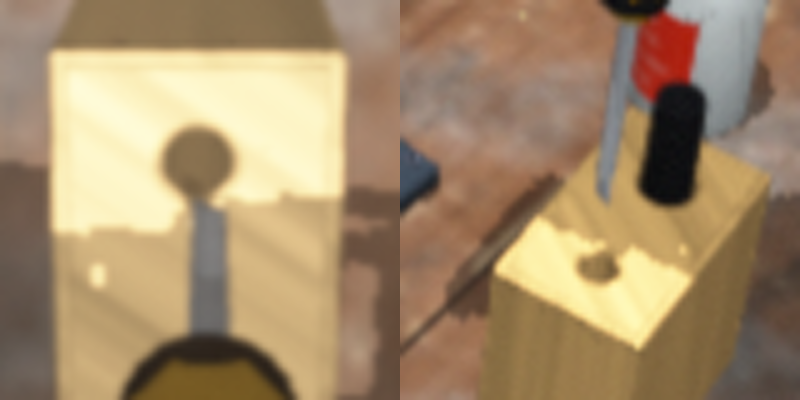

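Wrist: tip at (320,232.6), hole at (318.6,224.4). Scene: tip at (390.8,278), hole at (389.6,291.4).

```bash
python3 - <<'E'
from h import *
np.set_printoptions(precision=4,suppress=True)
s=ctrl.get_state(); z=s['position'][2]-.127
for n,t,h in [('wrist',(320,232.6),(318.6,224.4)),('scene',(390.8,278),(389.6,291.4))]:
    im=shot(n); a=atz(im,*t,z); b=atz(im,*h,.1); print(n,a,b,b-a)
plan(.3774,-.3334,.262,5.5)
E
```

```text
wrist [ 0.3798 -0.3327  0.1345] [ 0.3786 -0.3348  0.1   ] [-0.0011 -0.002  -0.0345]
scene [ 0.3787 -0.3326  0.1345] [ 0.3782 -0.3345  0.1   ] [-0.0006 -0.0019 -0.0345]
plan k 0 t(mm) [-1.2 -1.7 -0.4] w [0.     0.0001 0.0001] n 0.0
plan k 180 t(mm) [-1.2 -1.7 -0.4] w [-0.0001  0.     -3.1415] n 180.0
t 9.95 pos [ 0.379  -0.332   0.2616] ft [-0.5 -0.9 -1.3] grip 0.292 35.0 q7 0.76
```

Request:
jog_arm --increments '[{"tx": -1.6, "ty": -1.3, "tz": 8, "wx": 0, "wy": 0, "wz": 0, "gripper": 0}, {"tx": -1.6, "ty": -1.3, "tz": 20, "wx": 0, "wy": 0, "wz": 0, "gripper": 0}, {"tx": -1.6, "ty": -1.3, "tz": 28, "wx": 0, "wy": 0, "wz": 0, "gripper": 0}, {"tx": -1.6, "ty": -1.3, "tz": 38, "wx": 0, "wy": 0, "wz": 0, "gripper": 0}, {"tx": -1.6, "ty": -1.3, "tz": 50, "wx": 0, "wy": 0, "wz": 0, "gripper": 0}]'

```text
time: 10.37
position: [0.3776, -0.3337, 0.2103]
tool_rot: [-2.112, -2.325, 0.0]
ft_force: [-0.0, -0.3, -1.6]
grip_width: 0.287
grip_force: 35.0
```

```bash
python3 - <<'E'
from h import *
plan(.3774,-.3334,.1411,5.5)
E
```

```text
plan k 0 t(mm) [ 0.3 -0.2 69.2] w [-0.0002 -0.0001 -0.0001] n 0.0
plan k 180 t(mm) [ 0.3 -0.2 69.2] w [-2.0000e-04  3.0000e-04  3.1415e+00] n 180.0
t 10.37 pos [ 0.3776 -0.3337  0.2103] ft [-0.  -0.3 -1.6] grip 0.287 35.0 q7 0.76
```

In the hole with no contact force, so I'll lower it to 1 mm above the rest.

Request:
jog_arm --increments '[{"tx": 0, "ty": 0, "tz": 20, "wx": 0, "wy": 0, "wz": 0, "gripper": 0}, {"tx": 0, "ty": 0, "tz": 42, "wx": 0, "wy": 0, "wz": 0, "gripper": 0}, {"tx": 0, "ty": 0, "tz": 60, "wx": 0, "wy": 0, "wz": 0, "gripper": 0}, {"tx": 0, "ty": 0, "tz": 68, "wx": 0, "wy": 0, "wz": 0, "gripper": 0}, {"tx": 0, "ty": 0, "tz": 68.5, "wx": 0, "wy": 0, "wz": 0, "gripper": 0}]'

```text
time: 10.78
position: [0.3775, -0.3333, 0.1413]
tool_rot: [-2.111, -2.325, -0.001]
ft_force: [-0.0, 0.7, -0.5]
grip_width: 0.294
grip_force: 35.0
```

Request:
jog_arm --increments '[{"tx": 0, "ty": 0, "tz": 0, "wx": 0, "wy": 0, "wz": 0, "gripper": 0}, {"tx": 0, "ty": 0, "tz": 0, "wx": 0, "wy": 0, "wz": 0, "gripper": 0.32}, {"tx": 0, "ty": 0, "tz": 0, "wx": 0, "wy": 0, "wz": 0, "gripper": 0.45}, {"tx": 0, "ty": 0, "tz": 0, "wx": 0, "wy": 0, "wz": 0, "gripper": 0.8}, {"tx": 0, "ty": 0, "tz": 0, "wx": 0, "wy": 0, "wz": 0, "gripper": 0.8}]'

```text
time: 11.2
position: [0.378, -0.334, 0.1437]
tool_rot: [2.112, 2.325, -0.0]
ft_force: [-0.4, -0.5, -0.5]
grip_width: 0.468
grip_force: 0.0
```

Request:
jog_arm --increments '[{"tx": 0, "ty": 0, "tz": 0, "wx": 0, "wy": 0, "wz": 0, "gripper": 1}, {"tx": 0, "ty": 0, "tz": 0, "wx": 0, "wy": 0, "wz": 0, "gripper": 1}, {"tx": 0, "ty": 0, "tz": 0, "wx": 0, "wy": 0, "wz": 0, "gripper": 1}, {"tx": 0, "ty": 0, "tz": 0, "wx": 0, "wy": 0, "wz": 0, "gripper": 1}, {"tx": 0, "ty": 0, "tz": 0, "wx": 0, "wy": 0, "wz": 0, "gripper": 1}]'

```text
time: 11.62
position: [0.3778, -0.3337, 0.1431]
tool_rot: [-2.112, -2.326, 0.0]
ft_force: [-0.1, -0.1, 0.1]
grip_width: 0.843
grip_force: 0.0
```

```bash
python3 - <<'E'
from h import *
plan(.3774,-.3334,.1411,5.5)
E
```

```text
plan k 0 t(mm) [ 0.4 -0.3  2. ] w [-0.0001  0.      0.0001] n 0.0
plan k 180 t(mm) [ 0.4 -0.3  2. ] w [-1.0000e-04 -1.0000e-04 -3.1415e+00] n 180.0
t 11.62 pos [ 0.3778 -0.3337  0.1431] ft [-0.1 -0.1  0.1] grip 0.843 0.0 q7 0.74
```

Request:
jog_arm --increments '[{"tx": 0, "ty": 0, "tz": -20, "wx": 0, "wy": 0, "wz": 0, "gripper": 1}, {"tx": 0, "ty": 0, "tz": -50, "wx": 0, "wy": 0, "wz": 0, "gripper": 1}, {"tx": 0, "ty": 0, "tz": -85, "wx": 0, "wy": 0, "wz": 0, "gripper": 1}, {"tx": 0, "ty": 0, "tz": -115, "wx": 0, "wy": 0, "wz": 0, "gripper": 1}, {"tx": 0, "ty": 0, "tz": -125, "wx": 0, "wy": 0, "wz": 0, "gripper": 1}]'

```text
time: 12.03
position: [0.3795, -0.335, 0.2731]
tool_rot: [2.107, 2.32, -0.001]
ft_force: [1.2, 0.3, 0.6]
grip_width: 1.001
grip_force: 0.0
```

```bash
python3 - <<'E'
from h import *
plan(.55,-.333,.25,87)
E
```

```text
plan k 0 t(mm) [-14.3 169.8  23.9] w [-3.0000e-04  8.1000e-03 -1.4223e+00] n 81.5
plan k 180 t(mm) [-14.3 169.8  23.9] w [8.4000e-03 3.0000e-04 1.7193e+00] n 98.5
t 12.03 pos [ 0.3795 -0.335   0.2731] ft [1.2 0.3 0.6] grip 1.001 0.0 q7 0.77
```

Request:
jog_arm --increments '[{"tx": -2, "ty": 20, "tz": 0, "wx": 0, "wy": 0, "wz": -0.11, "gripper": 1}, {"tx": -5, "ty": 55, "tz": 0, "wx": 0, "wy": 0, "wz": -0.23, "gripper": 1}, {"tx": -8, "ty": 95, "tz": 0, "wx": 0, "wy": 0, "wz": -0.35, "gripper": 1}, {"tx": -11, "ty": 132, "tz": 0, "wx": 0, "wy": 0, "wz": -0.47, "gripper": 1}, {"tx": -14, "ty": 166, "tz": 0, "wx": 0, "wy": 0, "wz": -0.59, "gripper": 1}]'

```text
time: 12.45
position: [0.5461, -0.3313, 0.2674]
tool_rot: [-1.336, -2.843, -0.001]
ft_force: [-0.3, 1.0, 0.1]
grip_width: 1.001
grip_force: 0.0
```

Request:
jog_arm --increments '[{"tx": 0, "ty": 0, "tz": 0, "wx": 0, "wy": 0, "wz": -0.12, "gripper": 1}, {"tx": 0, "ty": 0, "tz": 0, "wx": 0, "wy": 0, "wz": -0.24, "gripper": 1}, {"tx": 0, "ty": 0, "tz": 0, "wx": 0, "wy": 0, "wz": -0.36, "gripper": 1}, {"tx": 0, "ty": 0, "tz": 0, "wx": 0, "wy": 0, "wz": -0.48, "gripper": 1}, {"tx": 0, "ty": 0, "tz": 0, "wx": 0, "wy": 0, "wz": -0.6, "gripper": 1}]'

```text
time: 12.87
position: [0.5443, -0.3316, 0.2671]
tool_rot: [-0.436, -3.11, -0.001]
ft_force: [0.4, 0.2, 0.0]
grip_width: 1.0
grip_force: 0.0
```

```bash
python3 - <<'E'
from h import *
plan(.55,-.333,.25,87)
E
```

```text
plan k 0 t(mm) [-5.9  0.3 17.1] w [ 0.0007 -0.0012 -0.2263] n 13.0
plan k 180 t(mm) [-5.9  0.3 17.1] w [-1.7000e-03 -1.0000e-03  2.9153e+00] n 167.0
t 12.87 pos [ 0.5443 -0.3316  0.2671] ft [0.4 0.2 0. ] grip 1.0 0.0 q7 1.68
```

Request:
jog_arm --increments '[{"tx": 0, "ty": 0, "tz": 0, "wx": 0, "wy": 0, "wz": -0.11, "gripper": 1}, {"tx": 0, "ty": 0, "tz": 0, "wx": 0, "wy": 0, "wz": -0.226, "gripper": 1}, {"tx": 0, "ty": 0, "tz": 0, "wx": 0, "wy": 0, "wz": -0.226, "gripper": 1}, {"tx": 0, "ty": 0, "tz": 0, "wx": 0, "wy": 0, "wz": -0.226, "gripper": 1}, {"tx": 0, "ty": 0, "tz": 0, "wx": 0, "wy": 0, "wz": -0.226, "gripper": 1}]'

```text
time: 13.28
position: [0.5442, -0.3318, 0.2677]
tool_rot: [-0.097, -3.14, -0.0]
ft_force: [-0.2, 0.2, 0.6]
grip_width: 1.0
grip_force: 0.0
```

```bash
python3 - <<'E'
from h import *
im=shot('wrist','w6.png'); print(proj(im,[.5702,-.332,.044]))
for t in ['block','nest','guard','screwdriver']: print(t,[(np.round(x['bbox'],1).tolist(),round(x['conf'],2)) for x in vision.spot_in('wrist',t)[:2]])
t=shot('scene'); 
u,v=np.round(proj(im,[.5702,-.332,.044])).astype(int); r=70
a=cv2.resize(im['color'][v-r:v+r,u-r:u+r],(560,560),interpolation=cv2.INTER_CUBIC); 
b=cv2.resize(t['color'][220:360,360:420],(240,560)); cv2.imwrite('pics/c6.png',np.hstack([a,b])); print(u-r,v-r)
plan(.5702,-.332,.25,87)
E
```

```text
[321.20631017 229.50193294]
block [([301.6, 202.5, 339.9, 257.5], 0.74), ([392.9, 31.8, 513.5, 140.3], 0.48)]
nest [([251.1, 156.8, 518.6, 414.7], 0.84)]
guard [([254.7, 278.2, 395.6, 415.2], 0.7), ([213.2, 0.0, 335.1, 86.3], 0.46)]
screwdriver [([281.5, 0.0, 320.0, 37.4], 0.8)]
251 160
plan k 0 t(mm) [-25.8   1.3  18.1] w [-0.0002  0.     -0.007 ] n 0.4
plan k 180 t(mm) [-25.8   1.3  18.1] w [1.0000e-04 4.0000e-04 3.1346e+00] n 179.6
t 13.58 pos [ 0.5444 -0.3318  0.2681] ft [ 0.3  0.  -0. ] grip 1.0 0.0 q7 1.89
```

View pics/c6.png

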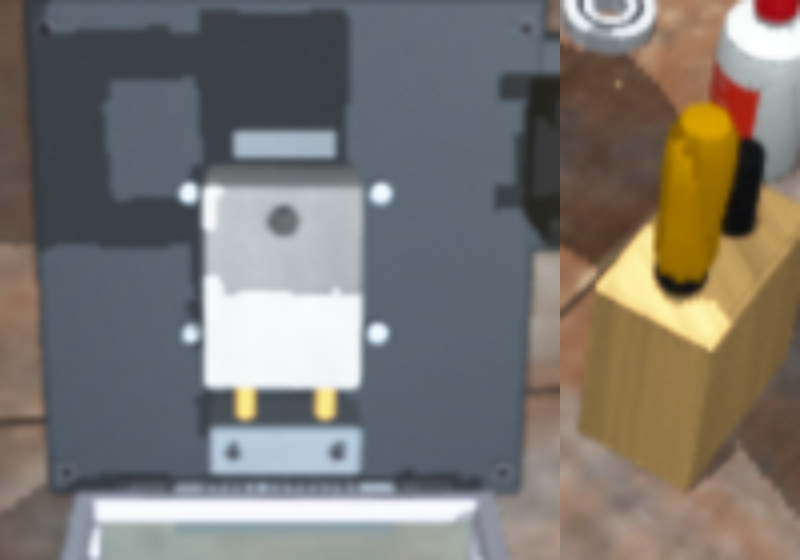

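The driver stands hung in its hole. The block's top centre is at (321.6,231.7) and the four dowels are centred at (322,225.8).

```bash
python3 - <<'E'
from h import *
im=shot('wrist'); print(atz(im,321.6,231.75,.044),atz(im,322,225.75,.018))
plan(.571,-.3315,.022,86.8)
E
```

```text
[ 0.57331159 -0.33169448  0.044     ] [ 0.57327471 -0.33111707  0.018     ]
plan k 0 t(mm) [-26.5   1.9 246.1] w [-0.0002  0.0001 -0.0034] n 0.2
plan k 180 t(mm) [-26.5   1.9 246.1] w [1.0000e-04 3.0000e-04 3.1382e+00] n 179.8
t 13.63 pos [ 0.5444 -0.3317  0.2681] ft [-1.2 -0.6  0.5] grip 1.002 0.0 q7 1.89
```

Request:
jog_arm --increments '[{"tx": -15, "ty": 1.5, "tz": 25, "wx": 0, "wy": 0, "wz": 0, "gripper": 1}, {"tx": -28, "ty": 1.7, "tz": 60, "wx": 0, "wy": 0, "wz": 0, "gripper": 1}, {"tx": -28, "ty": 1.7, "tz": 100, "wx": 0, "wy": 0, "wz": 0, "gripper": 1}, {"tx": -28, "ty": 1.7, "tz": 140, "wx": 0, "wy": 0, "wz": 0, "gripper": 1}, {"tx": -28, "ty": 1.7, "tz": 170, "wx": 0, "wy": 0, "wz": 0, "gripper": 1}]'

```text
time: 14.05
position: [0.5712, -0.331, 0.0946]
tool_rot: [-0.092, -3.138, -0.002]
ft_force: [0.4, -0.6, 0.2]
grip_width: 1.0
grip_force: 0.0
```

Request:
jog_arm --increments '[{"tx": 0, "ty": 0, "tz": 20, "wx": 0, "wy": 0, "wz": 0, "gripper": 1}, {"tx": 0, "ty": 0, "tz": 35, "wx": 0, "wy": 0, "wz": 0, "gripper": 0.9}, {"tx": 0, "ty": 0, "tz": 45, "wx": 0, "wy": 0, "wz": 0, "gripper": 0.9}, {"tx": 0, "ty": 0, "tz": 45, "wx": 0, "wy": 0, "wz": 0, "gripper": 0.9}, {"tx": 0, "ty": 0, "tz": 45, "wx": 0, "wy": 0, "wz": 0, "gripper": 0.9}]'

```text
time: 14.47
position: [0.5729, -0.332, 0.0538]
tool_rot: [0.092, 3.139, -0.001]
ft_force: [1.0, 0.7, 0.4]
grip_width: 0.908
grip_force: 0.0
```

```bash
python3 - <<'E'
from h import *
plan(.5725,-.3315,.022,86.8)
E
```

```text
plan k 0 t(mm) [ 0.5  0.5 31.8] w [-0.0004  0.0009 -0.003 ] n 0.2
plan k 180 t(mm) [ 0.5  0.5 31.8] w [1.4000e-03 7.0000e-04 3.1386e+00] n 179.8
t 14.47 pos [ 0.5729 -0.332   0.0538] ft [1.  0.7 0.4] grip 0.908 0.0 q7 1.79
```

Request:
jog_arm --increments '[{"tx": 0, "ty": 0.4, "tz": 10, "wx": 0, "wy": 0, "wz": 0, "gripper": 0.9}, {"tx": 0, "ty": 0.4, "tz": 20, "wx": 0, "wy": 0, "wz": 0, "gripper": 0.9}, {"tx": 0, "ty": 0.4, "tz": 28, "wx": 0, "wy": 0, "wz": 0, "gripper": 0.9}, {"tx": 0, "ty": 0.4, "tz": 29, "wx": 0, "wy": 0, "wz": 0, "gripper": 0.9}, {"tx": 0, "ty": 0.4, "tz": 29, "wx": 0, "wy": 0, "wz": 0, "gripper": 0.9}]'

```text
time: 14.88
position: [0.5717, -0.3311, 0.0231]
tool_rot: [-0.092, -3.139, -0.001]
ft_force: [0.6, -0.1, 0.4]
grip_width: 0.9
grip_force: 0.0
```

Request:
jog_arm --increments '[{"tx": 0, "ty": 0, "tz": 0, "wx": 0, "wy": 0, "wz": 0, "gripper": 0.7}, {"tx": 0, "ty": 0, "tz": 0, "wx": 0, "wy": 0, "wz": 0, "gripper": 0.62}, {"tx": 0, "ty": 0, "tz": 0, "wx": 0, "wy": 0, "wz": 0, "gripper": 0.62}, {"tx": 0, "ty": 0, "tz": 0, "wx": 0, "wy": 0, "wz": 0, "gripper": 0.62}, {"tx": 0, "ty": 0, "tz": 0, "wx": 0, "wy": 0, "wz": 0, "gripper": 0.62}]'

```text
time: 15.3
position: [0.5726, -0.3315, 0.0244]
tool_rot: [0.092, 3.14, -0.001]
ft_force: [0.7, -0.4, 0.4]
grip_width: 0.648
grip_force: 0.0
```

```bash
python3 - <<'E'
from h import *
plan(.5725,-.3315,.022,86.8)
E
```

```text
plan k 0 t(mm) [ 0.1 -0.   2.4] w [-0.0004  0.0004 -0.003 ] n 0.2
plan k 180 t(mm) [ 0.1 -0.   2.4] w [7.0000e-04 6.0000e-04 3.1386e+00] n 179.8
t 15.3 pos [ 0.5726 -0.3315  0.0244] ft [ 0.7 -0.4  0.4] grip 0.648 0.0 q7 1.78
```

Request:
jog_arm --increments '[{"tx": 0, "ty": 0, "tz": 2, "wx": 0, "wy": 0, "wz": 0, "gripper": 0.6}, {"tx": 0, "ty": 0, "tz": 2, "wx": 0, "wy": 0, "wz": 0, "gripper": 0.52}, {"tx": 0, "ty": 0, "tz": 2, "wx": 0, "wy": 0, "wz": 0, "gripper": 0.4}, {"tx": 0, "ty": 0, "tz": 2, "wx": 0, "wy": 0, "wz": 0, "gripper": 0.4}, {"tx": 0, "ty": 0, "tz": 2, "wx": 0, "wy": 0, "wz": 0, "gripper": 0.4}]' --grip_force 55

```text
time: 15.72
position: [0.5723, -0.3316, 0.0219]
tool_rot: [-0.093, -3.14, 0.0]
ft_force: [-0.0, -1.3, -1.1]
grip_width: 0.513
grip_force: 55.0
```

Request:
jog_arm --increments '[{"tx": 0, "ty": 0, "tz": 0, "wx": 0, "wy": 0, "wz": 0, "gripper": 0.4}, {"tx": 0, "ty": 0, "tz": 0, "wx": 0, "wy": 0, "wz": 0, "gripper": 0.4}, {"tx": 0, "ty": 0, "tz": -2, "wx": 0, "wy": 0, "wz": 0, "gripper": 0.4}, {"tx": 0, "ty": 0, "tz": -5, "wx": 0, "wy": 0, "wz": 0, "gripper": 0.4}, {"tx": 0, "ty": 0, "tz": -8, "wx": 0, "wy": 0, "wz": 0, "gripper": 0.4}]'

```text
time: 16.13
position: [0.5716, -0.3307, 0.0293]
tool_rot: [-0.092, -3.138, -0.002]
ft_force: [0.0, -0.1, -5.9]
grip_width: 0.516
grip_force: 55.0
```

```bash
python3 - <<'E'
from h import *
plan(.5725,-.3315,.022,86.8)
E
```

```text
plan k 0 t(mm) [-1.  -0.8  7.3] w [ 0.0012 -0.0019 -0.0027] n 0.2
plan k 180 t(mm) [-1.  -0.8  7.3] w [-3.0000e-03 -1.9000e-03  3.1388e+00] n 179.8
t 16.13 pos [ 0.5716 -0.3307  0.0293] ft [ 0.  -0.1 -5.9] grip 0.516 55.0 q7 1.78
```

Request:
jog_arm --increments '[{"tx": 0, "ty": 0, "tz": -12, "wx": 0, "wy": 0, "wz": 0, "gripper": 0.4}, {"tx": 0, "ty": 0, "tz": -35, "wx": 0, "wy": 0, "wz": 0, "gripper": 0.4}, {"tx": 0, "ty": 0, "tz": -65, "wx": 0, "wy": 0, "wz": 0, "gripper": 0.4}, {"tx": 0, "ty": 0, "tz": -95, "wx": 0, "wy": 0, "wz": 0, "gripper": 0.4}, {"tx": 0, "ty": 0, "tz": -110, "wx": 0, "wy": 0, "wz": 0, "gripper": 0.4}]'

```text
time: 16.55
position: [0.5743, -0.3317, 0.1453]
tool_rot: [0.092, 3.135, -0.004]
ft_force: [1.2, 0.1, -4.3]
grip_width: 0.51
grip_force: 55.0
```

```bash
python3 - <<'E'
from h import *
plan(.4257,-.1842,.14,90.5)
E
```

```text
plan k 0 t(mm) [157.  138.6   4.1] w [-0.0028  0.0052 -0.0671] n 3.9
plan k 180 t(mm) [157.  138.6   4.1] w [0.008  0.0043 3.0745] n 176.2
t 16.55 pos [ 0.5743 -0.3317  0.1453] ft [ 1.2  0.1 -4.3] grip 0.51 55.0 q7 1.82
```

Held firmly. Moving toward the tray.

Request:
jog_arm --increments '[{"tx": 16, "ty": 14, "tz": 0, "wx": 0, "wy": 0, "wz": 0, "gripper": 0.4}, {"tx": 38, "ty": 34, "tz": 0, "wx": 0, "wy": 0, "wz": -0.02, "gripper": 0.4}, {"tx": 63, "ty": 56, "tz": 0, "wx": 0, "wy": 0, "wz": -0.04, "gripper": 0.4}, {"tx": 88, "ty": 78, "tz": 0, "wx": 0, "wy": 0, "wz": -0.06, "gripper": 0.4}, {"tx": 110, "ty": 97, "tz": 0, "wx": 0, "wy": 0, "wz": -0.065, "gripper": 0.4}]'

```text
time: 16.97
position: [0.4668, -0.2259, 0.1404]
tool_rot: [0.013, -3.141, -0.0]
ft_force: [-0.7, -0.5, -4.7]
grip_width: 0.509
grip_force: 55.0
```

Request:
jog_arm --increments '[{"tx": 16, "ty": 14, "tz": 0, "wx": 0, "wy": 0, "wz": 0, "gripper": 0.4}, {"tx": 30, "ty": 26, "tz": 0, "wx": 0, "wy": 0, "wz": 0, "gripper": 0.4}, {"tx": 40, "ty": 35, "tz": 0, "wx": 0, "wy": 0, "wz": 0, "gripper": 0.4}, {"tx": 44, "ty": 39, "tz": 0, "wx": 0, "wy": 0, "wz": 0, "gripper": 0.4}, {"tx": 44, "ty": 39, "tz": 0, "wx": 0, "wy": 0, "wz": 0, "gripper": 0.4}]'

```text
time: 17.38
position: [0.4236, -0.1885, 0.1408]
tool_rot: [0.012, -3.141, 0.003]
ft_force: [-0.1, 0.1, -6.3]
grip_width: 0.511
grip_force: 55.0
```

```bash
python3 - <<'E'
from h import *
plan(.4257,-.1842,.045,90.5)
im=shot('wrist')
print([(np.round(x['bbox'],1).tolist(),round(x['conf'],2)) for x in vision.spot_in('wrist','parts_tray')[:2]])
x,y=.4257,-.1842
print([proj(im,[x+a*.05,y+b*.06,.018]).round(1).tolist() for a,b in [(-1,-1),(-1,1),(1,-1),(1,1)]])
E
```

```text
plan k 0 t(mm) [-2.2  4.4 95.7] w [-0.0018 -0.0001 -0.0012] n 0.1
plan k 180 t(mm) [-2.2  4.4 95.7] w [-2.0000e-04  2.9000e-03  3.1404e+00] n 179.9
t 17.38 pos [ 0.4236 -0.1885  0.1408] ft [-0.1  0.1 -6.3] grip 0.511 55.0 q7 1.94
[([251.6, 175.3, 404.6, 292.0], 0.6)]
[[251.4, 174.5], [400.6, 175.7], [257.2, 288.0], [392.0, 289.0]]
```

Request:
jog_arm --increments '[{"tx": -1, "ty": 2, "tz": 15, "wx": 0, "wy": 0, "wz": 0, "gripper": 0.4}, {"tx": -2, "ty": 4, "tz": 45, "wx": 0, "wy": 0, "wz": 0, "gripper": 0.4}, {"tx": -2, "ty": 4, "tz": 75, "wx": 0, "wy": 0, "wz": 0, "gripper": 0.4}, {"tx": -2, "ty": 4, "tz": 95, "wx": 0, "wy": 0, "wz": 0, "gripper": 0.4}, {"tx": -2, "ty": 4, "tz": 100, "wx": 0, "wy": 0, "wz": 0, "gripper": 0.4}]'

```text
time: 17.9
position: [0.4242, -0.1845, 0.0367]
tool_rot: [0.009, -3.137, -0.007]
ft_force: [-1.7, 1.1, -4.9]
grip_width: 0.511
grip_force: 55.0
```

Request:
jog_arm --increments '[{"tx": 0, "ty": 0, "tz": 5, "wx": 0, "wy": 0, "wz": 0, "gripper": 0.4}, {"tx": 0, "ty": 0, "tz": 10, "wx": 0, "wy": 0, "wz": 0, "gripper": 0.4}, {"tx": 0, "ty": 0, "tz": 15, "wx": 0, "wy": 0, "wz": 0, "gripper": 0.4}, {"tx": 0, "ty": 0, "tz": 18, "wx": 0, "wy": 0, "wz": 0, "gripper": 0.4}, {"tx": 0, "ty": 0, "tz": 18, "wx": 0, "wy": 0, "wz": 0, "gripper": 0.4}]'

```text
time: 18.32
position: [0.4263, -0.1855, 0.0222]
tool_rot: [-0.01, 3.141, -0.001]
ft_force: [-0.5, 0.7, -5.3]
grip_width: 0.511
grip_force: 55.0
```

Request:
jog_arm --increments '[{"tx": 0, "ty": 0, "tz": 1, "wx": 0, "wy": 0, "wz": 0, "gripper": 0.4}, {"tx": 0, "ty": 0, "tz": 2, "wx": 0, "wy": 0, "wz": 0, "gripper": 0.4}, {"tx": 0, "ty": 0, "tz": 3, "wx": 0, "wy": 0, "wz": 0, "gripper": 0.4}, {"tx": 0, "ty": 0, "tz": 3, "wx": 0, "wy": 0, "wz": 0, "gripper": 0.4}, {"tx": 0, "ty": 0, "tz": 3, "wx": 0, "wy": 0, "wz": 0, "gripper": 0.4}]'

```text
time: 18.73
position: [0.426, -0.1853, 0.0191]
tool_rot: [-0.01, 3.142, -0.0]
ft_force: [-0.2, 0.1, -5.2]
grip_width: 0.513
grip_force: 55.0
```

```bash
python3 - <<'E'
from h import *
plan(.4257,-.1842,.0149,90.5)
E
```

```text
plan k 0 t(mm) [0.3 1.1 4.2] w [-0.0002  0.     -0.0025] n 0.1
plan k 180 t(mm) [0.3 1.1 4.2] w [0.0000e+00 3.0000e-04 3.1391e+00] n 179.9
t 18.73 pos [ 0.426  -0.1853  0.0191] ft [-0.2  0.1 -5.2] grip 0.513 55.0 q7 1.8
```

Request:
jog_arm --increments '[{"tx": 0, "ty": 0, "tz": 1, "wx": 0, "wy": 0, "wz": 0, "gripper": 0.4}, {"tx": 0, "ty": 0, "tz": 2, "wx": 0, "wy": 0, "wz": 0, "gripper": 0.4}, {"tx": 0, "ty": 0, "tz": 3, "wx": 0, "wy": 0, "wz": 0, "gripper": 0.4}, {"tx": 0, "ty": 0, "tz": 3.7, "wx": 0, "wy": 0, "wz": 0, "gripper": 0.4}, {"tx": 0, "ty": 0, "tz": 3.7, "wx": 0, "wy": 0, "wz": 0, "gripper": 0.4}]'

```text
time: 19.15
position: [0.4258, -0.1852, 0.0151]
tool_rot: [0.01, -3.141, -0.0]
ft_force: [0.1, -0.1, -5.6]
grip_width: 0.517
grip_force: 55.0
```

```bash
python3 - <<'E'
from h import *
plan(.4257,-.1842,.0149,90.5)
E
```

```text
plan k 0 t(mm) [0.1 1.  0.2] w [ 0.0001 -0.0004 -0.0025] n 0.1
plan k 180 t(mm) [0.1 1.  0.2] w [-6.0000e-04 -2.0000e-04  3.1391e+00] n 179.9
t 19.15 pos [ 0.4258 -0.1852  0.0151] ft [ 0.1 -0.1 -5.6] grip 0.517 55.0 q7 1.8
```

Request:
jog_arm --increments '[{"tx": 0, "ty": 0, "tz": 0.5, "wx": 0, "wy": 0, "wz": 0, "gripper": 0.4}, {"tx": 0, "ty": 0, "tz": 1, "wx": 0, "wy": 0, "wz": 0, "gripper": 0.4}, {"tx": 0, "ty": 0, "tz": 1, "wx": 0, "wy": 0, "wz": 0, "gripper": 0.4}, {"tx": 0, "ty": 0, "tz": 1, "wx": 0, "wy": 0, "wz": 0, "gripper": 0.4}, {"tx": 0, "ty": 0, "tz": 1, "wx": 0, "wy": 0, "wz": 0, "gripper": 0.4}]'

```text
time: 19.57
position: [0.4261, -0.1853, 0.0148]
tool_rot: [0.01, -3.141, 0.0]
ft_force: [-2.7, 0.7, 3.3]
grip_width: 0.511
grip_force: 55.0
```

```bash
python3 - <<'E'
from h import *
plan(.4257,-.1842,.0149,90.5)
E
```

```text
plan k 0 t(mm) [ 0.4  1.1 -0.1] w [-0.0003 -0.0003 -0.0025] n 0.1
plan k 180 t(mm) [ 0.4  1.1 -0.1] w [-4.0000e-04  4.0000e-04  3.1391e+00] n 179.9
t 19.57 pos [ 0.4261 -0.1853  0.0148] ft [-2.7  0.7  3.3] grip 0.511 55.0 q7 1.8
```

The force reversed, so the block is on the floor. I'll open slightly (0.7), lift clear, and look.

Request:
jog_arm --increments '[{"tx": 0, "ty": 0, "tz": 0, "wx": 0, "wy": 0, "wz": 0, "gripper": 0.55}, {"tx": 0, "ty": 0, "tz": 0, "wx": 0, "wy": 0, "wz": 0, "gripper": 0.65}, {"tx": 0, "ty": 0, "tz": 0, "wx": 0, "wy": 0, "wz": 0, "gripper": 0.7}, {"tx": 0, "ty": 0, "tz": 0, "wx": 0, "wy": 0, "wz": 0, "gripper": 0.7}, {"tx": 0, "ty": 0, "tz": 0, "wx": 0, "wy": 0, "wz": 0, "gripper": 0.7}]'

```text
time: 19.98
position: [0.4264, -0.1854, 0.0144]
tool_rot: [-0.01, 3.141, -0.0]
ft_force: [0.2, -0.2, -0.3]
grip_width: 0.687
grip_force: 0.0
```

Request:
jog_arm --increments '[{"tx": 0, "ty": 0, "tz": -15, "wx": 0, "wy": 0, "wz": 0, "gripper": 0.7}, {"tx": 0, "ty": 0, "tz": -45, "wx": 0, "wy": 0, "wz": 0, "gripper": 0.7}, {"tx": 0, "ty": 0, "tz": -80, "wx": 0, "wy": 0, "wz": 0, "gripper": 0.7}, {"tx": 0, "ty": 0, "tz": -120, "wx": 0, "wy": 0, "wz": 0, "gripper": 0.7}, {"tx": 0, "ty": 0, "tz": -150, "wx": 0, "wy": 0, "wz": 0, "gripper": 0.7}]'

```text
time: 20.4
position: [0.4268, -0.1853, 0.1672]
tool_rot: [-0.011, 3.139, -0.002]
ft_force: [1.4, -1.3, 1.3]
grip_width: 0.698
grip_force: 0.0
```

Request:
jog_arm --increments '[{"tx": 0, "ty": 0, "tz": 0, "wx": 0, "wy": 0, "wz": 0, "gripper": 0.7}, {"tx": 0, "ty": 0, "tz": 0, "wx": 0, "wy": 0, "wz": 0, "gripper": 0.7}, {"tx": 0, "ty": 0, "tz": 0, "wx": 0, "wy": 0, "wz": 0, "gripper": 0.7}, {"tx": 0, "ty": 0, "tz": 0, "wx": 0, "wy": 0, "wz": 0, "gripper": 0.7}, {"tx": 0, "ty": 0, "tz": 0, "wx": 0, "wy": 0, "wz": 0, "gripper": 0.7}]'

```text
time: 20.82
position: [0.4251, -0.1848, 0.1628]
tool_rot: [0.01, -3.139, -0.003]
ft_force: [0.6, -0.6, 0.3]
grip_width: 0.701
grip_force: 0.0
```

```bash
python3 - <<'E'
from h import *
a=shot('wrist')['color']; b=shot('scene')['color'][190:430,180:440]
cv2.imwrite('pics/fin.png',np.hstack([cv2.resize(a,(400,300)),cv2.resize(b,(325,300))]))
plan(.4257,-.1842,.0149,90.5)
E
```

```text
plan k 0 t(mm) [ -0.6   0.5 148.3] w [ 0.0015 -0.0018 -0.0023] n 0.2
plan k 180 t(mm) [ -0.6   0.5 148.3] w [-2.8000e-03 -2.3000e-03  3.1392e+00] n 179.9
t 20.92 pos [ 0.4254 -0.1849  0.1632] ft [-0.2 -1.1 -0.2] grip 0.7 0.0 q7 1.95
```

View pics/fin.png

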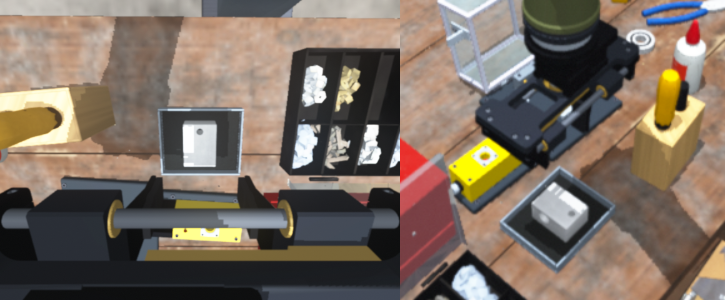

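The block lies flat in the middle of the tray, the driver is hung, the guard is open, and the bottle and bearing are in place. I'm handing in.

```bash
python3 -c "
from bench import ctrl
print(ctrl.close_job())"
```

```text
the job is handed in; nothing more can be done
None
```

I handed the job in at about 21 s: the guard is open, the screwdriver is back in its hole, and the steel block lies flat in the grey tray; I did not touch the bottle, bearing or spacer, though the spacer was not in view in the final picture.

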